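# Contact check on a row of solenoid valves

### The job

Pull the red dust plug straight up out of the yellow valve's test socket and put it in the small empty blue bin. Then take the orange test probe from its rest and touch its tip gently to the brass contact pads, first in the yellow valve's socket, then on the white valve, then on the green valve, keeping it on each for half a second. Lay the probe back in both saddles of its rest, and leave the other things on the counter standing where they are.

Things in the scene. Friction and masses are not known exactly. Their poses are not given: they have to be found in the camera images.
- plug: red dust plug, 30 g, in the yellow valve's socket. Origin: centre of its foot; z up its axis. Shaft 20 mm across up to 17 mm, flange 32 mm across from 17 to 21 mm, round knob to grip 22 mm across from 21 to 50 mm. Sprung balls catch its groove: a straight pull of about 8 N frees it; clear of the socket after 20 mm
- bin: small empty blue open bin, fixed, in front of the robot to one side, 130 x 110 x 50 mm outside, 4 mm wall and floor; origin: centre of its underside
- probe: orange test probe, about 120 g, lying on its rest. Handle 116 x 20 x 22 mm (x, y, z); origin: centre of the handle's underside, x along the handle towards the tip, z up. At x = 78 mm a steel stem (10 mm across) runs straight down to z = -25 mm, then a brass pin (6 mm across) to the tip at z = -50 mm. The pin is sprung: it yields 8 mm upward at 1.5 to 4 N
- probe_tip (a point): the tip of the probe's pin, centre of its end
- rest: dark steel probe rest, fixed. Origin: centre of its underside, x along the probe as it lies. Base 100 x 70 x 8 mm; two saddles 10 mm thick at x = -36 and +36 mm, floor at z = 70 mm, cheeks 30 mm apart rising to 82 mm. The probe's origin starts at z = 70 mm, x within 8 mm
- valve_yellow: yellow valve, one of three side by side 85 mm apart in any order, fixed: aluminium block 72 x 44 x 36 mm; on its +x half a black coil (32 x 36 mm, top at z = 66 mm) with a yellow label. Origin: centre of underside, 6 mm above the table. Test point at x = -18 mm: a square socket, 32 mm outside, 22 mm inside (17 mm between sprung balls in y), rim at z = 58, pad top at z = 39 mm
- valve_white: white valve, one of three side by side 85 mm apart in any order, fixed: aluminium block 72 x 44 x 36 mm; on its +x half a black coil (32 x 36 mm, top at z = 66 mm) with a white label. Origin: centre of underside, 6 mm above the table. Test point at x = -18 mm: a white disc 28 mm across, brass pad on it with its top at z = 50 mm
- valve_green: green valve, one of three side by side 85 mm apart in any order, fixed: aluminium block 72 x 44 x 36 mm; on its +x half a black coil (32 x 36 mm, top at z = 66 mm) with a green label. Origin: centre of underside, 6 mm above the table. Test point at x = -18 mm: a green disc 28 mm across, brass pad on it with its top at z = 50 mm
- pad_yellow: brass contact pad, 12 mm across, flat top, fixed on the yellow valve, at the bottom of its socket, under the plug; origin: centre of its underside
- pad_white: brass contact pad, 12 mm across, flat top, fixed on the white valve; origin: centre of its underside
- pad_green: brass contact pad, 12 mm across, flat top, fixed on the green valve; origin: centre of its underside
- yellow_point (a point): centre of the top of the yellow valve's pad, 19 mm below the socket's rim
- white_point (a point): centre of the top of the white valve's pad
- green_point (a point): centre of the top of the green valve's pad
- regulator: bystander: air filter regulator, black and orange, standing, 44 mm wide (square head, 62 mm over its corners), 165 mm tall, loose, between the robot and the valves; origin: centre of its foot
- spray: bystander: green spray bottle, standing, 44 mm across, 150 mm tall, loose, between the robot and the valves; origin: centre of its foot
- ball_valve: bystander: steel ball valve with red lever, 76 mm long, 53 mm high, lever reaching 73 mm from the centre to its +y; origin: centre of its underside
- ball_valve2: bystander: a second ball valve of the same make; origin: centre of its underside
- nipple: bystander: steel hose nipple standing, 32 mm across, 46 mm high; origin: centre of its foot
- nipple2: bystander: a second steel nipple of the same make
- clamp: bystander: steel hose clamp ring lying flat, 56 mm across, 14 mm high; origin: centre of its underside
Things that resemble listed ones, but are neither listed nor needed, are in the scene too. Of the things that look like the probe, the smallest one is meant.

How it is judged:
On the way, in this order (a step that is already met when the one before it is completed fails the run):
1. the plug is in the bin, let go (x of plug in the frame of bin between -0.062 and 0.062 m and y of plug in the frame of bin between -0.052 and 0.052 m and z of plug in the frame of bin below 0.06 m and contact force between plug and the fingers below 0.1 N), for 0.2 s.
2. the probe's tip rests on the yellow valve's pad (contact force between probe and pad_yellow above 0.5 N and distance between probe_tip and yellow_point below 0.0075 m), for 0.3 s.
3. the probe's tip rests on the white valve's pad (contact force between probe and pad_white above 0.5 N and distance between probe_tip and white_point below 0.0075 m), for 0.3 s.
4. the probe's tip rests on the green valve's pad (contact force between probe and pad_green above 0.5 N and distance between probe_tip and green_point below 0.0075 m), for 0.3 s.
At the end, for the whole second after the job is handed in: Plug in the bin; probe level (0.1 rad) in both saddles of its rest, within 25 mm lengthwise and 10 mm sideways; both let go and still. Before: tip within 7.5 mm of each pad's centre with over 0.5 N for 0.3 s, yellow, white, green in turn (all of step 1 and linear speed of each of plug, probe below 0.02 m/s and x of probe in the frame of rest between -0.025 and 0.025 m and y of probe in the frame of rest between -0.01 and 0.01 m and z of probe in the frame of rest between 0.066 and 0.074 m and angle between probe's own z axis and vertical below 0.1 rad and angle between the x axis of probe and the x axis of rest, either way round below 0.25 rad and contact force between probe and the fingers below 0.1 N); the robot touches nothing.
It fails at once if a bystander (regulator, spray bottle, ball valve, nipple, hose clamp) is shifted by more than 25 mm (distance of any of regulator, spray, ball_valve, ball_valve2, nipple, nipple2, clamp from where it was at the start of the episode above 0.025 m).
It fails at once if the regulator or the spray bottle is tipped by more than 0.3 rad (angle between any of regulator, spray's own z axis and vertical above 0.3 rad).
It fails at once if the probe presses on a brass pad with more than 20 N (contact force between probe and pad_yellow above 20 N or contact force between probe and pad_white above 20 N or contact force between probe and pad_green above 20 N).
It also fails if it takes over 72 s, if anything falls off the work surface, if the arm or the gripper's body presses on something with over 40 N, if the wrist force passes 120 N, or if a joint passes its speed limit or range.

### The arm

A 6-joint arm with a two-finger parallel gripper is mounted at the origin on the work surface. World frame = base frame: x ahead of the robot, y to its left, z up, the work surface at z = 0. Lengths are in m, angles in rad, forces in N, time in s.
With the tool pointing down it reaches from about 0.4 to 0.825 m from the base axis. Payload 7 kg.
Tool frame: the origin (TCP) lies midway between the tips of the shut fingers; the grasp point (between the pads) lies 19 mm behind it; z points along the fingers, y is the direction in which the jaws open and shut (so a half turn about z gives the same grasp; the last joint's range is limited). The gripper opens to 85 mm and grips with 20 to 120 N. Pads are 22 mm wide; open, the fingers measure 114 mm over their backs; the gripper's body (76 mm by 85 mm) begins 54 mm behind the grasp point. The pads swing forward as they close: fully open they stand 13 mm farther back than shut.
Start: joints at [-0.968, 0.359, 0.012, 0, -1.224, -0.288], TCP at [0.209, -0.642, 0.231] pointing down, gripper open.
Joint ranges: [-3.07, 3.07], [-1.43, 2.12], [-1.02, 1.25], [-3.03, 1.67], [-3.05, -0], [-3.03, 3.03]. Speed limits (rad/s): [2.39, 2.39, 3.01, 3.14, 3.14, 3.14].

### API

Orientations are given as a unit quaternion [w, x, y, z].
In Python, from bench import bot gives the robot as it stands.
- The arm moves only by the tool carry_out, never from a script. Its argument "series" is a list of rows, each a list of 3 entries, a list of its own where there are three numbers: the shift along the world's x, y, z in cm, then the turn, a rotation vector about the world's x, y, z in degrees, then the finger opening in cm, from 0 to 8.54. A call has 1 to 10 rows; each row is the pose to reach, as a shift and turn from the pose commanded when the call began; what a row does not reach only later rows make up. A row lasts 1/12 s, in which the tool goes at most 41.7 mm and 7.16 degrees, less where a joint would pass 70% of its speed; a pose out of reach is approached as far as the arm can. A call with a gripper value outside its range is refused whole. The fingers move at their own pace and stop on an object; "force" is the grip in N (left out, the last holds). Time passes only in rows, so rows that repeat a pose let the fingers close. It gives the time, the measured TCP pose, the force and the opening at its end, in the units of the state.
- bot.state(): the state, without advancing time (a new reading comes with each control period).
- bot.read_camera(name): name is "side" or "top" or "wrist"; returns a dict with "img" (420x560x3 uint8, red, green, blue), "fx", "fy", "cx", "cy" (pixels), "dist" ([k1, k2, p1, p2, k3] as OpenCV has them; the pictures are not rectified), "R" (3x3) and "t" (3): a world point X has camera coordinates R X + t. Camera axes: x right, y down, z forward; pixel columns grow to the right and rows downward; lengths in m; the calibration is good to about 2 mm. A picture is of the moment at which its call begins. There is no depth.
- bot.hand_in(): hands the job in, once; it reports no verdict.
The state is a dict: "clock": time; "joint_positions": joint angles; "joint_velocities": joint speeds; "tau": joint torques, N m; "tool_pos": TCP position; "tool_rot": TCP orientation; "wrist_force": force on the tool from outside, world axes, zero at the start; "ft_torque": the same for the moment, N m; "gripper_width": finger opening in m.
Only numpy, scipy, OpenCV 4.12 (cv2) and the standard library are available. Lean on these libraries where they do the work, as an engineer would, in place of code of your own. Each camera call takes 0.05 s, during which the arm holds its last target. There are 200 camera calls.

## Working session

There is one attempt and no reset: what is moved stays moved. The work goes in short steps, Python scripts to look and compute and a tool call to move; the robot and the scene stay as the last step left them, time stands still between calls to the robot, and variables do not carry over. Pictures are saved under pics/ and viewed, about 8 in all and at most 12, crops included, and the job is handed in when it is done.

Besides the shell and the picture viewer there is one more tool, called after "Request:" in YAML: its name, and indented under it one key for each argument. carry_out: Moves the arm, as the interface text tells. Its arguments: {"type":"object","properties":{"series":{"type":"array","items":{"type":"array"}},"force":{"type":"number"}},"required":["series"]}

```bash
mkdir -p pics; ls; python3 - <<'E'
from bench import bot
import cv2,pickle,numpy as np
print(bot.state())
for n in ["side","top","wrist"]:
    c=bot.read_camera(n); pickle.dump(c,open(f"pics/{n}0.pkl","wb")); cv2.imwrite(f"pics/{n}0.png",c["img"][:,:,::-1])
    print(n,c["fx"],c["cx"],c["cy"],c["dist"],(-np.array(c["R"]).T@c["t"]).round(3),np.array(c["R"]).round(2).tolist())
E
```

```text
pics
{'clock': 0.0, 'joint_positions': array([-9.67909599e-01,  3.59435518e-01,  1.10493927e-02, -3.63072891e-04,
       -1.22407757e+00, -2.88114071e-01]), 'joint_velocities': array([ 5.54220074e-04, -1.55206757e-04,  2.67927778e-04,  8.14340074e-06,
        1.61901466e-04,  6.73798648e-04]), 'tau': array([-9.78956741e-04, -5.83318162e+01,  2.93436724e+01,  6.93710312e+00,
       -5.85641086e-03,  8.20328091e-05]), 'tool_pos': array([ 0.20882001, -0.64138183,  0.23032577]), 'tool_rot': array([-2.05219406e-04, -1.56676254e-01,  9.87649648e-01,  8.25860723e-04]), 'wrist_force': array([-0.43373369, -1.17542482, -0.11198736]), 'ft_torque': array([-0.047751  ,  0.06886172,  0.0518396 ]), 'gripper_width': 0.08533436177981825}
side 384.37951486853586 272.2816270520294 210.45164160711965 [0.03646761 0.         0.         0.         0.        ] [0.43  0.643 0.932] [[-0.99, -0.12, 0.02], [-0.1, 0.75, -0.65], [0.06, -0.65, -0.76]]
top 543.5353885511015 279.1709766797307 206.39581442735545 [-0.09539804  0.          0.          0.          0.        ] [ 0.396 -0.119  1.543] [[0.02, -1.0, -0.0], [-1.0, -0.02, -0.08], [0.08, 0.01, -1.0]]
wrist 328.21114677667 277.9561314619873 208.57335267554961 [0.01053621 0.         0.         0.         0.        ] [ 0.13  -0.667  0.372] [[-0.31, 0.95, 0.0], [0.9, 0.29, 0.32], [0.3, 0.1, -0.95]]
```

View pics/top0.png

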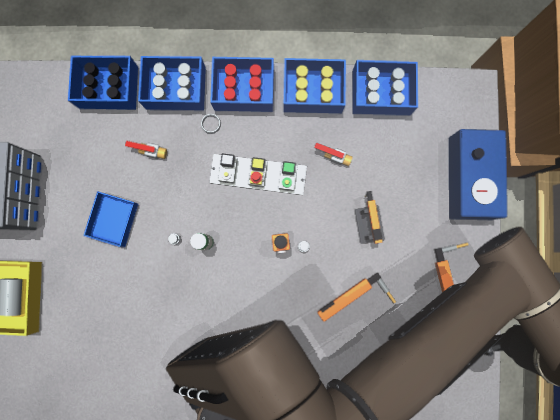

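View pics/side0.png

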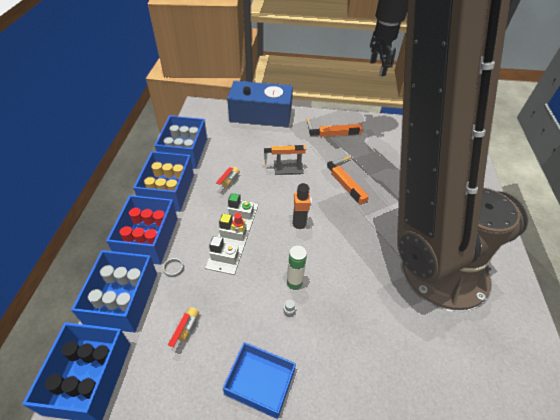

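The top view shows the white, yellow and green valves at (226,170), (257,175) and (288,178). The bin is at (111,219), the rest with the probe at (372,217), the regulator at (281,242) and the spray at (200,241). The two larger probe look-alikes are at (350,298) and (445,265). The side view confirms the probe on its rest at (287,155), with its tip pointing away from the robot.

```bash
cat > h.py <<'E'
import cv2,numpy as np,pickle
def ray(c,uv):
    K=np.array([[c["fx"],0,c["cx"]],[0,c["fy"],c["cy"]],[0,0,1]])
    p=cv2.undistortPoints(np.array([[uv]],float),K,np.array(c["dist"]))[0,0]
    R=np.array(c["R"]); return -R.T@c["t"], R.T@np.array([p[0],p[1],1])
def plane(c,uv,z):
    o,d=ray(c,uv); return (o+d*(z-o[2])/d[2])
def tri(c1,u1,c2,u2):
    A=np.zeros((3,3));b=np.zeros(3);L=[]
    for c,u in((c1,u1),(c2,u2)):
        o,d=ray(c,u);d=d/np.linalg.norm(d);P=np.eye(3)-np.outer(d,d);A+=P;b+=P@o;L.append((P,o))
    x=np.linalg.solve(A,b); return x,max(np.linalg.norm(P@(x-o)) for P,o in L)
def proj(c,X):
    K=np.array([[c["fx"],0,c["cx"]],[0,c["fy"],c["cy"]],[0,0,1]])
    r=cv2.Rodrigues(np.array(c["R"]))[0]
    return cv2.projectPoints(np.array([X],float),r,np.array(c["t"],float),K,np.array(c["dist"]))[0][0,0]
def blobs(c,lo,hi,box,amin=8):
    hsv=cv2.cvtColor(c["img"],cv2.COLOR_RGB2HSV); m=cv2.inRange(hsv,np.array(lo),np.array(hi))
    k=np.zeros_like(m);x0,y0,x1,y1=box;k[y0:y1,x0:x1]=255;m&=k
    n,l,s,ce=cv2.connectedComponentsWithStats(m)
    return sorted([(int(s[i,4]),ce[i].round(1).tolist(),cv2.minAreaRect(np.argwhere(l==i)[:,::-1].astype(np.float32))) for i in range(1,n) if s[i,4]>=amin],key=lambda b:-b[0])
E
python3 - <<'E'
from h import *
T=pickle.load(open("pics/top0.pkl","rb"));S=pickle.load(open("pics/side0.pkl","rb"))
def show(n,c,lo,hi,box,z):
    for a,ce,r in blobs(c,lo,hi,box)[:3]:
        print(n,a,ce,np.round(r[1],1),round(r[2],1),[plane(c,ce,q).round(4).tolist()[:2] for q in z], [plane(c,p,z[0])[:2].round(3).tolist() for p in cv2.boxPoints(r)] if a>150 else '')
show("red",T,(0,150,100),(8,255,255),(205,145,310,205),[.09])
show("red2",T,(172,150,100),(180,255,255),(205,145,310,205),[.09])
show("yel",T,(22,120,100),(35,255,255),(240,150,275,205),[.072])
show("grn",T,(45,100,60),(80,255,255),(270,150,310,205),[.072,.05])
show("whi",T,(0,0,190),(180,50,255),(205,140,245,200),[.072])
show("bin",T,(100,120,60),(125,255,255),(70,180,150,260),[.0,.05])
show("probe",T,(5,120,100),(20,255,255),(350,180,400,255),[.092])
show("probeS",S,(2,120,80),(20,255,255),(255,135,320,170),[.085])
show("redS",S,(0,150,100),(8,255,255),(210,180,260,270),[.085])
show("reg",T,(5,120,100),(20,255,255),(265,225,300,260),[.165,.0])
show("spray",T,(0,0,200),(180,60,255),(185,225,215,260),[.15])
im=cv2.resize(T["img"][140:260,190:410],None,fx=3.6,fy=3.6,interpolation=cv2.INTER_CUBIC)
cv2.imwrite("pics/crop1.png",im[:,:,::-1])
E
```

```text
red 42 [254.5, 175.8] [ 6.9 10. ] 35.5 [[0.5993, -0.0422]] 
grn 83 [288.4, 167.0] [8. 9.] 90.0 [[0.6282, -0.1333], [0.6317, -0.1335]] 
grn 35 [286.5, 182.3] [8. 7.] 90.0 [[0.5859, -0.129], [0.5888, -0.1291]] 
whi 468 [219.2, 169.2] [37. 25.] 90.0 [[0.618, 0.0559]] [[0.682, 0.086], [0.683, 0.017], [0.581, 0.014], [0.579, 0.083]]
whi 239 [240.3, 172.8] [29. 14.] 90.0 [[0.6093, -0.0022]] [[0.652, 0.027], [0.653, -0.011], [0.573, -0.013], [0.572, 0.025]]
whi 83 [226.7, 159.1] [ 8. 10.] 90.0 [[0.6464, 0.0362]] 
bin 2004 [110.4, 219.3] [43.2 47. ] 16.7 [[0.4774, 0.3738], [0.4748, 0.3578]] [[0.429, 0.452], [0.56, 0.419], [0.526, 0.296], [0.396, 0.329]]
probe 149 [373.6, 214.8] [28.8  7.7] 79.4 [[0.5011, -0.3643]] 
probe 14 [378.1, 240.9] [2. 6.] 90.0 [[0.4314, -0.377]] 
probeS 227 [286.1, 149.6] [ 7. 34.] 90.0 [[0.4891, -0.3574]] [[0.542, -0.369], [0.427, -0.385], [0.425, -0.349], [0.537, -0.333]]
redS 39 [237.6, 223.1] [ 6. 11.] 90.0 [[0.5936, -0.0224]] 
redS 34 [237.3, 215.4] [5. 6.] 90.0 [[0.5995, -0.0502]] 
redS 20 [219.6, 181.2] [3. 6.] 90.0 [[0.6785, -0.1787]] 
reg 114 [281.0, 242.7] [15.9 16.3] 84.3 [[0.4197, -0.1178], [0.4226, -0.1177]] 
spray 200 [197.5, 240.6] [15. 15.] 90.0 [[0.4202, 0.0965]] [[0.439, 0.117], [0.44, 0.078], [0.402, 0.077], [0.401, 0.115]]
```

View pics/crop1.png

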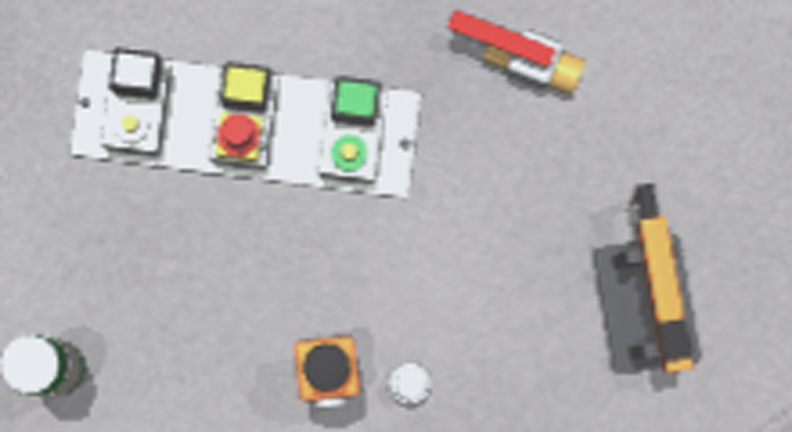

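```bash
python3 - <<'E'
from h import *
T=pickle.load(open("pics/top0.pkl","rb"));S=pickle.load(open("pics/side0.pkl","rb"))
f=lambda u,v:(190+u/3.6-.36,140+v/3.6-.36)
w=plane(T,f(130,124),.056);g=plane(T,f(349,152),.056);p=plane(T,f(238,130),.097)
print("w",w,"g",g,"mid",(w+g)/2,"dist",np.linalg.norm(w-g),"plug",p,"yaw deg",np.degrees(np.arctan2(-(w-g)[0],(w-g)[1])))
L=[plane(T,f(*q),.072) for q in((135,74),(246,86),(357,100))]
print("lab",[l.round(3) for l in L],"yaw",np.degrees(np.arctan2(-(L[0]-L[2])[0],(L[0]-L[2])[1])))
print("tri plug",tri(T,f(238,132),S,(237.8,220)))
# probe handle ends, at z .092
a=plane(T,f(652,218),.092);b=plane(T,f(680,368),.092);print("handle",a,b,np.linalg.norm(a-b),"mid",(a+b)/2,"yaw",np.degrees(np.arctan2((a-b)[1],(a-b)[0])))
E
```

```text
w [0.60715339 0.03919059 0.056     ] g [ 0.5892278  -0.12931001  0.056     ] mid [ 0.59819059 -0.04505971  0.056     ] dist 0.16945140121827887 plug [ 0.59856433 -0.04594012  0.097     ] yaw deg -6.072454294339273
lab [array([0.643, 0.035, 0.072]), array([ 0.636, -0.05 ,  0.072]), array([ 0.627, -0.134,  0.072])] yaw -5.496816673058795
tri plug (array([ 0.59920496, -0.04477965,  0.07107333]), np.float64(0.001452752104407983))
handle [ 0.5402075  -0.35625232  0.092     ] [ 0.42887117 -0.37822168  0.092     ] 0.11348317295766978 mid [ 0.48453933 -0.367237    0.092     ] yaw 11.162445083941234
```

Request:
carry_out:
  series:
    - [[4,4,0],[0,0,-6],8.5]
    - [[7.5,7.5,0],[0,0,-12],8.5]
    - [[10,11,0],[0,0,-18],8.5]
    - [[12.5,14.5,0],[0,0,-24],8.5]
    - [[15,18,0],[0,0,-24],8.5]
    - [[17.5,21.5,0],[0,0,-24],8.5]
    - [[20,25,0],[0,0,-24],8.5]
    - [[22,28,0],[0,0,-24],8.5]
    - [[24,31,0],[0,0,-24],8.5]
    - [[26,34,0],[0,0,-24],8.5]

```text
clock: 0.98
tool_pos: [0.4627, -0.3102, 0.2313]
tool_rot: [0.0, 0.052, 0.999, 0.0]
wrist_force: [1.0, 0.1, -0.4]
gripper_width: 0.0849
```

Request:
carry_out:
  series:
    - [[1.5,3,0],[0,0,0],5]
    - [[3,6.5,0],[0,0,0],5]
    - [[4.5,10,0],[0,0,0],5]
    - [[6,13.5,0],[0,0,0],5]
    - [[7.5,17,0],[0,0,0],5]
    - [[9,20,0],[0,0,0],5]
    - [[10.5,23,0],[0,0,0],5]
    - [[12,25,-1],[0,0,0],5]
    - [[13,25.7,-2],[0,0,0],5]
    - [[13,25.7,-3],[0,0,0],5]

```text
clock: 1.82
tool_pos: [0.5935, -0.0533, 0.2002]
tool_rot: [-0.0, 0.051, 0.999, -0.0]
wrist_force: [0.7, 0.3, -0.5]
gripper_width: 0.05
```

```bash
python3 - <<'E'
from bench import bot
from h import *
c=bot.read_camera("wrist");c=bot.read_camera("wrist"); pickle.dump(c,open("pics/w1.pkl","wb")); cv2.imwrite("pics/w1.png",c["img"][:,:,::-1])
print(bot.state()["tool_pos"])
for n,X in dict(w=[.6072,.0392,.056],g=[.5892,-.1293,.056],plug=[.599,-.0455,.097]).items(): print(n,proj(c,X))
E
```

```text
[ 0.59060111 -0.05524547  0.19862273]
w [382.23007495 201.71869317]
g [194.89791411 201.11960424]
plug [289.70649816 217.84500811]
```

View pics/w1.png

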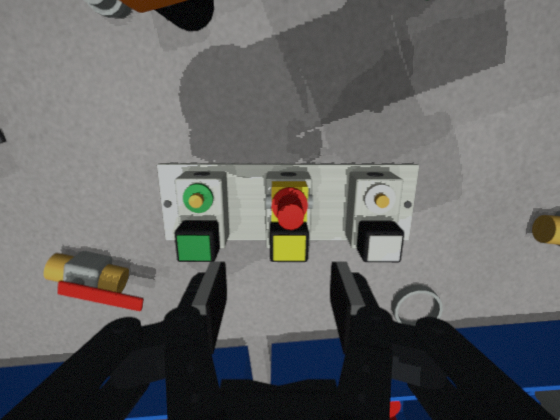

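Request:
carry_out:
  series:
    - [[0,0,0],[0,0,0],5]
    - [[0,0,0],[0,0,0],5]
    - [[0,0,0],[0,0,0],5]

```text
clock: 2.17
tool_pos: [0.592, -0.056, 0.2021]
tool_rot: [0.001, 0.053, 0.999, 0.0]
wrist_force: [-0.2, 0.5, -0.2]
gripper_width: 0.0501
```

```bash
python3 - <<'E'
from bench import bot
print(bot.state())
E
```

```text
{'clock': 2.1667, 'joint_positions': array([ 2.34205274e-01,  2.47588125e-01, -2.14536023e-01,  1.86794083e-04,
       -1.10765849e+00, -1.91029930e+00]), 'joint_velocities': array([ 0.004009  , -0.00393943,  0.00256681, -0.00103669,  0.00273706,
       -0.00084897]), 'tau': array([ 1.26141831e-01, -4.75848055e+01,  2.77684128e+01,  6.57001108e+00,
       -3.55891680e-03,  5.02038936e-03]), 'tool_pos': array([ 0.59195872, -0.05601578,  0.20209099]), 'tool_rot': array([5.09781810e-04, 5.25828979e-02, 9.98616430e-01, 6.32405990e-05]), 'wrist_force': array([-0.17660746,  0.4586751 , -0.20113444]), 'ft_torque': array([ 0.00588373, -0.02534068,  0.02708213]), 'gripper_width': 0.0501329785863866}
```

Request:
carry_out:
  series:
    - [[0.7,1.05,-3],[0,0,0],5]
    - [[0.7,1.05,-6],[0,0,0],5]
    - [[0.7,1.05,-8],[0,0,0],5]
    - [[0.7,1.05,-10],[0,0,0],5]
    - [[0.7,1.05,-11],[0,0,0],5]
    - [[0.7,1.05,-12],[0,0,0],5]
    - [[0.7,1.05,-12.6],[0,0,0],5]
    - [[0.7,1.05,-13],[0,0,0],5]
    - [[0.7,1.05,-13],[0,0,0],5]
    - [[0.7,1.05,-13],[0,0,0],5]

```text
clock: 3.0
tool_pos: [0.5996, -0.0446, 0.072]
tool_rot: [0.001, 0.052, 0.999, 0.0]
wrist_force: [0.3, 0.2, 0.5]
gripper_width: 0.0502
```

```bash
python3 - <<'E'
from bench import bot
from h import *
c=bot.read_camera("wrist"); pickle.dump(c,open("pics/w2.pkl","wb")); cv2.imwrite("pics/w2.png",c["img"][:,:,::-1])
print(bot.state()["tool_pos"],bot.state()["wrist_force"])
E
```

```text
[ 0.59966462 -0.04458259  0.07216489] [-0.10513178 -0.07213136  0.06619763]
```

View pics/w2.png

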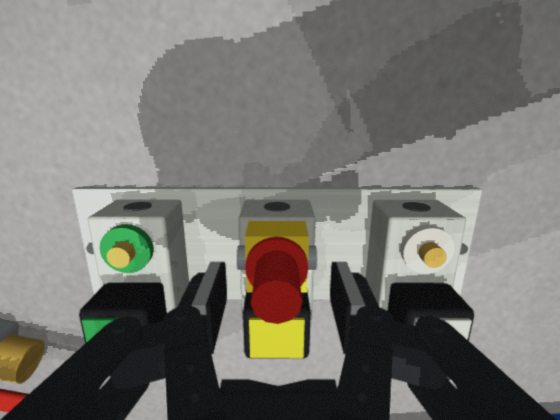

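The knob is centred between the fingers (knob at column 277, finger middle about 280), with the pads at (121,257) and (433,256). I'll grip it now.

Request:
carry_out:
  series:
    - [[0,0,0],[0,0,0],1.5]
    - [[0,0,0],[0,0,0],1.5]
    - [[0,0,0],[0,0,0],1.5]
    - [[0,0,0],[0,0,0],1.5]
    - [[0,0,0],[0,0,0],1.5]
    - [[0,0,0],[0,0,0],1.5]
  force: 50

```text
clock: 3.55
tool_pos: [0.5995, -0.0445, 0.0721]
tool_rot: [0.001, 0.052, 0.999, 0.0]
wrist_force: [-2.0, -0.4, 7.4]
gripper_width: 0.0204
```

```bash
python3 - <<'E'
from h import *
c=pickle.load(open("pics/w2.pkl","rb"))
w=plane(c,(433,256),.056);g=plane(c,(121,256.5),.056);print(w,g,(w+g)/2,np.linalg.norm(w-g))
c=pickle.load(open("pics/w1.pkl","rb"))
w=plane(c,(382,200.5),.056);g=plane(c,(195.5,201),.056);print(w,g,(w+g)/2,np.linalg.norm(w-g))
T=pickle.load(open("pics/top0.pkl","rb"));b=blobs(T,(100,120,60),(125,255,255),(70,180,150,260))[0]
P=[plane(T,p,.05)[:2] for p in cv2.boxPoints(b[2])];print(np.mean(P,0),[np.linalg.norm(P[i]-P[i-1]).round(3) for i in range(4)],np.round(P,3).tolist())
E
```

```text
[0.60581065 0.03818708 0.056     ] [ 0.58879123 -0.1271716   0.056     ] [ 0.59730094 -0.04449226  0.056     ] 0.16623222472380583
[0.60601993 0.03899679 0.056     ] [ 0.58914424 -0.12873851  0.056     ] [ 0.59758209 -0.04487086  0.056     ] 0.16858209081380887
[0.4750878  0.35820654] [np.float64(0.123), np.float64(0.131), np.float64(0.123), np.float64(0.13)] [[0.428, 0.434], [0.554, 0.402], [0.522, 0.282], [0.396, 0.315]]
```

Request:
carry_out:
  series:
    - [[0,0,0.4],[0,0,0],1.5]
    - [[0,0,0.8],[0,0,0],1.5]
    - [[0,0,1.2],[0,0,0],1.5]
    - [[0,0,1.6],[0,0,0],1.5]
    - [[0,0,2.2],[0,0,0],1.5]
    - [[0,0,3],[0,0,0],1.5]
    - [[0,0,4.5],[0,0,0],1.5]
    - [[0,0,7],[0,0,0],1.5]
    - [[0,0,9.5],[0,0,0],1.5]
    - [[0,0,12],[0,0,0],1.5]

```text
clock: 4.38
tool_pos: [0.5991, -0.0445, 0.1934]
tool_rot: [0.0, 0.052, 0.999, 0.0]
wrist_force: [0.2, -0.5, -0.7]
gripper_width: 0.0207
```

```bash
python3 - <<'E'
from bench import bot
from h import *
c=bot.read_camera("wrist"); pickle.dump(c,open("pics/w3.pkl","wb")); cv2.imwrite("pics/w3.png",c["img"][:,:,::-1])
s=bot.state();print(s["tool_pos"],s["wrist_force"],s["gripper_width"])
E
```

```text
[ 0.60182796 -0.04461006  0.19925861] [3.0621708 0.4613501 5.1669374] 0.020213204118855962
```

View pics/w3.png

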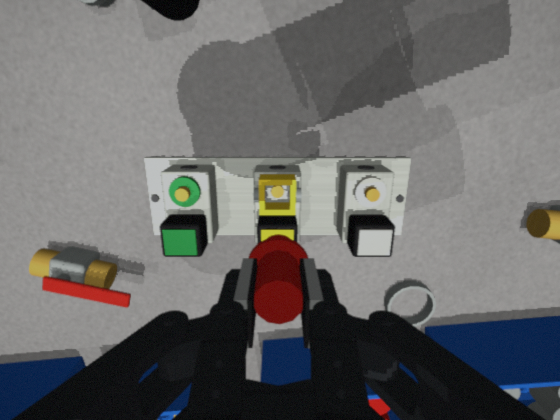

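Request:
carry_out:
  series:
    - [[-1,3.5,0],[0,0,0],1.5]
    - [[-2,7,0],[0,0,0],1.5]
    - [[-3,11,0],[0,0,0],1.5]
    - [[-4,15,0],[0,0,0],1.5]
    - [[-5.5,19,0],[0,0,0],1.5]
    - [[-7,23,0],[0,0,0],1.5]
    - [[-8.5,27,0],[0,0,0],1.5]
    - [[-10,31,0],[0,0,0],1.5]
    - [[-11.5,35,0],[0,0,0],1.5]
    - [[-12.5,38,0],[0,0,0],1.5]

```text
clock: 5.27
tool_pos: [0.4728, 0.3379, 0.1925]
tool_rot: [0.0, 0.052, 0.999, 0.001]
wrist_force: [1.3, 1.2, -0.2]
gripper_width: 0.0207
```

Request:
carry_out:
  series:
    - [[0,2,-1],[0,0,0],1.5]
    - [[0,2.3,-3],[0,0,0],1.5]
    - [[0,2.3,-5],[0,0,0],1.5]
    - [[0,2.3,-7],[0,0,0],1.5]
    - [[0,2.3,-9],[0,0,0],1.5]
    - [[0,2.3,-10],[0,0,0],1.5]
    - [[0,2.3,-10],[0,0,0],1.5]
    - [[0,2.3,-10],[0,0,0],1.5]

```text
clock: 5.93
tool_pos: [0.4743, 0.3585, 0.0918]
tool_rot: [0.0, 0.052, 0.999, -0.0]
wrist_force: [0.2, 0.4, 0.4]
gripper_width: 0.0204
```

Request:
carry_out:
  series:
    - [[0,0,-2],[0,0,0],1.5]
    - [[0,0,-4],[0,0,0],1.5]
    - [[0,0,-5.2],[0,0,0],1.5]
    - [[0,0,-5.2],[0,0,0],1.5]
    - [[0,0,-5.2],[0,0,0],4.5]
    - [[0,0,-5.2],[0,0,0],4.5]
    - [[0,0,-5.2],[0,0,0],4.5]
    - [[0,0,-5.2],[0,0,0],4.5]
    - [[0,0,-5.2],[0,0,0],4.5]

```text
clock: 6.68
tool_pos: [0.4744, 0.3588, 0.0403]
tool_rot: [0.0, 0.052, 0.999, 0.001]
wrist_force: [0.6, -0.3, 0.3]
gripper_width: 0.0452
```

Request:
carry_out:
  series:
    - [[0,0,2],[0,0,0],4.5]
    - [[0,0,5],[0,0,0],4.5]
    - [[0,0,9],[0,0,0],4.5]
    - [[0,0,13],[0,0,0],4.5]
    - [[0,0,16],[0,0,0],4.5]
    - [[0,0,16],[0,0,0],4.5]
    - [[0,0,16],[0,0,0],4.5]

```text
clock: 7.27
tool_pos: [0.4748, 0.3593, 0.2022]
tool_rot: [0.001, 0.052, 0.999, 0.002]
wrist_force: [0.3, -0.1, -0.2]
gripper_width: 0.0452
```

```bash
python3 - <<'E'
from bench import bot
from h import *
c=bot.read_camera("wrist")
for a in (((0,150,60),(8,255,255)),((172,150,60),(180,255,255))):
    for b in blobs(c,*a,(0,0,560,420),60)[:3]: print(b[0],b[1],plane(c,b[1],.02).round(3))
T=bot.read_camera("top"); pickle.dump(T,open("pics/top1.pkl","wb"));cv2.imwrite("pics/top1.png",T["img"][:,:,::-1])
s=bot.state();print(s["clock"],s["tool_pos"],s["wrist_force"],s["joint_positions"])
for q in blobs(T,(5,120,100),(20,255,255),(350,180,400,255)):print(q)
E
```

```text
712 [276.2, 183.3] [0.475 0.359 0.02 ]
573 [242.9, 372.5] [0.714 0.292 0.02 ]
7.3667 [0.4736763  0.35806179 0.19905591] [-0.0382499   0.0772955   0.35384152] [ 9.75907999e-01  2.49414549e-01 -2.19107231e-01 -4.79309649e-04
 -1.10251501e+00 -2.65081776e+00]
(204, [373.3, 214.5], ((373.2240295410156, 214.2319793701172), (28.80055809020996, 7.692074775695801), 79.69515228271484))
(16, [377.9, 240.9], ((378.0, 241.0), (2.0, 6.0), 90.0))
```

Request:
carry_out:
  series:
    - [[1,-3,2],[0,0,0],5]
    - [[2,-6,4],[0,0,0],5]
    - [[3,-10,4],[0,0,0],5]
    - [[4,-14,4],[0,0,0],5]
    - [[4,-18,4],[0,0,5],5]
    - [[4,-22,4],[0,0,10],5]
    - [[4,-26,4],[0,0,17],5]
    - [[4,-30,4],[0,0,17],5]
    - [[4,-34,4],[0,0,17],5]
    - [[4,-38,4],[0,0,17],5]

```text
clock: 8.2
tool_pos: [0.5129, -0.0236, 0.238]
tool_rot: [-0.001, -0.096, 0.995, -0.0]
wrist_force: [0.2, -0.3, 0.4]
gripper_width: 0.0498
```

Request:
carry_out:
  series:
    - [[0,-4,0],[0,0,0],5]
    - [[0,-8,0],[0,0,0],5]
    - [[0,-12,0],[0,0,0],5]
    - [[0,-16,0],[0,0,0],5]
    - [[-1,-20,0],[0,0,0],5]
    - [[-2,-24,0],[0,0,0],5]
    - [[-3,-28,0],[0,0,0],5]
    - [[-3,-32,-2],[0,0,0],5]
    - [[-3,-34.5,-4],[0,0,0],5]
    - [[-3,-34.5,-5],[0,0,0],5]

```text
clock: 9.03
tool_pos: [0.4817, -0.37, 0.1845]
tool_rot: [-0.003, -0.094, 0.996, 0.001]
wrist_force: [0.2, 1.0, -0.5]
gripper_width: 0.0499
```

```bash
python3 - <<'E'
from bench import bot
from h import *
c=bot.read_camera("wrist");c=bot.read_camera("wrist"); pickle.dump(c,open("pics/w4.pkl","wb")); cv2.imwrite("pics/w4.png",c["img"][:,:,::-1])
s=bot.state();print(s["clock"],s["tool_pos"],s["tool_rot"])
print([proj(c,X).round(0) for X in ([.540,-.356,.092],[.429,-.378,.092])])
for b in blobs(c,(3,120,60),(20,255,255),(0,0,560,420),60)[:3]: print(b, [plane(c,p,.092)[:2].round(4).tolist() for p in cv2.boxPoints(b[2])])
E
```

```text
9.1333 [ 0.48160961 -0.36674413  0.18493184] [-0.00333233 -0.09470868  0.99549752  0.00196002]
[array([277., 284.]), array([276., 143.])]
(2405, [276.2, 235.5], ((276.5, 237.0), (92.0, 27.0), 90.0)) [[0.4653, -0.381], [0.4616, -0.3614], [0.5372, -0.3461], [0.5412, -0.3676]]
(1589, [58.2, 14.1], ((57.0, 15.5), (31.0, 60.0), 90.0)) [[0.3731, -0.5436], [0.366, -0.5079], [0.3832, -0.5079], [0.3905, -0.5445]]
(419, [276.0, 143.2], ((276.0, 143.0), (14.0, 28.0), 90.0)) [[0.4263, -0.3885], [0.4227, -0.3693], [0.4322, -0.3674], [0.4359, -0.3868]]
```

View pics/w4.png

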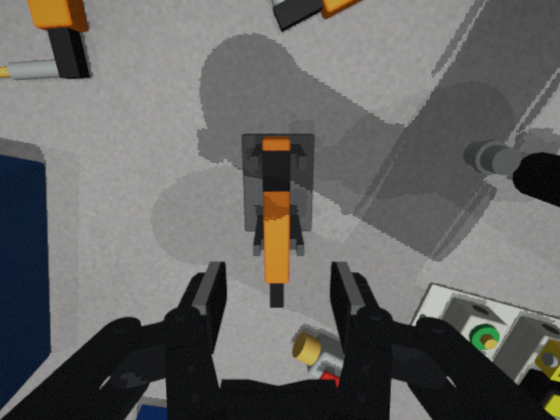

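The probe's handle lies between rows 137 and 283 at column 276. It is in line with the jaws, measured length 117 mm against 116 given, with its centre at (0.482, -0.367). I'll descend now.

Request:
carry_out:
  series:
    - [[0,0,-3],[0,0,0],5]
    - [[0,0,-6],[0,0,0],5]
    - [[0,0,-8],[0,0,0],5]
    - [[0,0,-10],[0,0,0],5]
    - [[0,0,-11],[0,0,0],5]
    - [[0,0,-12],[0,0,0],5]
    - [[0,0,-12],[0,0,0],5]
    - [[0,0,-12],[0,0,0],5]

```text
clock: 9.8
tool_pos: [0.4845, -0.3664, 0.0698]
tool_rot: [0.0, -0.097, 0.995, -0.0]
wrist_force: [-0.3, -0.0, 1.3]
gripper_width: 0.0498
```

Request:
carry_out:
  series:
    - [[0,0,0],[0,0,0],1]
    - [[0,0,0],[0,0,0],1]
    - [[0,0,0],[0,0,0],1]
    - [[0,0,0],[0,0,0],1]
    - [[0,0,0],[0,0,0],1]
    - [[0,0,0],[0,0,0],1]
  force: 90

```text
clock: 10.3
tool_pos: [0.4849, -0.367, 0.0709]
tool_rot: [0.001, -0.096, 0.995, -0.001]
wrist_force: [-0.5, 2.0, 5.9]
gripper_width: 0.0184
```

Request:
carry_out:
  series:
    - [[0,0,0],[0,0,0],4]
    - [[0,0,0],[0,0,0],4]
    - [[0,0,0],[0,0,0],4]
    - [[0,0,-0.5],[0,0,0],4]
    - [[0,0,-0.9],[0,0,0],4]
    - [[0,0,-0.9],[0,0,0],4]
    - [[0,0,-0.9],[0,0,0],4]

```text
clock: 10.88
tool_pos: [0.4837, -0.3665, 0.0596]
tool_rot: [-0.001, -0.096, 0.995, 0.0]
wrist_force: [-0.2, -0.5, 0.5]
gripper_width: 0.04
```

Request:
carry_out:
  series:
    - [[0,0,0],[0,0,0],1]
    - [[0,0,0],[0,0,0],1]
    - [[0,0,0],[0,0,0],1]
    - [[0,0,0],[0,0,0],1]
    - [[0,0,0],[0,0,0],1]
    - [[0,0,0],[0,0,0],1]
  force: 90

```text
clock: 11.38
tool_pos: [0.4842, -0.3667, 0.0605]
tool_rot: [0.0, -0.096, 0.995, -0.0]
wrist_force: [-0.5, 0.1, 1.2]
gripper_width: 0.0188
```

```bash
python3 - <<'E'
from bench import bot
s=bot.state();print(s["clock"],s["tool_pos"],s["tool_rot"],s["joint_positions"])
E
```

```text
11.3833 [ 0.48419936 -0.36665831  0.0605034 ] [ 1.48758613e-04 -9.62026293e-02  9.95361755e-01 -9.48486459e-05] [-3.26798189e-01  4.07179284e-01 -3.46993633e-01  6.97162104e-05
 -8.16274239e-01 -1.05134259e+00]
```

Request:
carry_out:
  series:
    - [[0,0,1],[0,0,0],1]
    - [[0,0,3],[0,0,0],1]
    - [[0,0,6],[0,0,0],1]
    - [[0,0,9],[0,0,0],1]
    - [[0.5,2,11],[0,0,0],1]
    - [[1,5,11],[0,0,5],1]
    - [[1.5,8.5,11],[0,0,10],1]
    - [[2.5,12,11],[0,0,15],1]
    - [[3.5,15.5,11],[0,0,19],1]
    - [[4,19,11],[0,0,19],1]

```text
clock: 12.22
tool_pos: [0.5246, -0.175, 0.171]
tool_rot: [0.0, -0.261, 0.965, -0.0]
wrist_force: [1.9, -0.1, -1.7]
gripper_width: 0.0188
```

Request:
carry_out:
  series:
    - [[0.3,3,0],[0,0,0],1]
    - [[0.6,6,0],[0,0,0],1]
    - [[0.8,8,0],[0,0,0],1]
    - [[0.8,9.4,0],[0,0,0],1]
    - [[0.8,9.4,-1],[0,0,0],1]
    - [[0.8,9.4,-2],[0,0,0],1]
    - [[0.8,9.4,-2],[0,0,0],1]
    - [[0.8,9.4,-2],[0,0,0],1]

```text
clock: 12.88
tool_pos: [0.5312, -0.0835, 0.1494]
tool_rot: [-0.001, -0.259, 0.966, 0.0]
wrist_force: [0.4, -0.1, -0.5]
gripper_width: 0.0188
```

```bash
python3 - <<'E'
from bench import bot
from h import *
s=bot.state();print(s["clock"],s["tool_pos"],s["tool_rot"],s["gripper_width"],s["wrist_force"])
c=bot.read_camera("wrist");pickle.dump(c,open("pics/w5.pkl","wb"))
S=bot.read_camera("side");pickle.dump(S,open("pics/s5.pkl","wb"))
q=s["tool_rot"];th=np.arctan2(-2*q[1]*q[2],1-2*q[1]**2)
p=s["tool_pos"]; tip=p+np.r_[.0755*np.cos(th),.0755*np.sin(th),-.0405]
print(np.degrees(th),"tip exp",tip,"wrist px",proj(c,tip),"side px",proj(S,tip),proj(S,[.5978,-.045,.045]))
u,v=proj(S,tip).astype(int)
im=np.hstack([cv2.resize(S["img"][v-50:v+50,u-50:u+50],(400,400),interpolation=cv2.INTER_CUBIC),cv2.resize(c["img"],(400,400))])
cv2.imwrite("pics/m5.png",im[:,:,::-1]);print(u,v)
E
```

```text
12.8833 [ 0.53120224 -0.08346816  0.14935754] [-1.19002966e-03 -2.58684909e-01  9.65961021e-01  9.13005183e-05] 0.01882968908843463 [ 0.40784942 -0.08838671 -0.51470037]
29.984068255436423 tip exp [ 0.59659766 -0.04573634  0.10885754] wrist px [277.41637191 342.78291271] side px [237.61468655 211.25594203] [238.22186252 225.54323217]
237 211
```

View pics/m5.png

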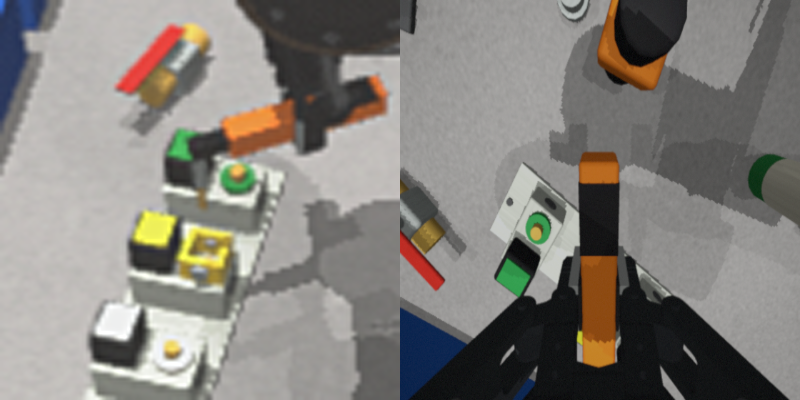

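The side crop shows the tip at pixel (237.8, 212), against (237.6, 211.3) predicted from the arm pose. The open yellow socket is below it. I'll lower the probe.

Request:
carry_out:
  series:
    - [[0.1,0.1,-1.5],[0,0,0],1]
    - [[0.1,0.1,-3],[0,0,0],1]
    - [[0.1,0.1,-3.6],[0,0,0],1]
    - [[0.1,0.1,-4.2],[0,0,0],1]
    - [[0.1,0.1,-4.8],[0,0,0],1]
    - [[0.1,0.1,-5.4],[0,0,0],1]
    - [[0.1,0.1,-5.8],[0,0,0],1]
    - [[0.1,0.1,-6.2],[0,0,0],1]
    - [[0.1,0.1,-6.2],[0,0,0],1]

```text
clock: 13.73
tool_pos: [0.5328, -0.0816, 0.0877]
tool_rot: [-0.0, -0.259, 0.966, 0.0]
wrist_force: [0.1, 0.2, -1.4]
gripper_width: 0.0186
```

Request:
carry_out:
  series:
    - [[0,0,-0.2],[0,0,0],1]
    - [[0,0,-0.4],[0,0,0],1]
    - [[0,0,-0.6],[0,0,0],1]
    - [[0,0,-0.6],[0,0,0],1]
    - [[0,0,-0.6],[0,0,0],1]

```text
clock: 14.15
tool_pos: [0.5333, -0.0816, 0.0826]
tool_rot: [0.0, -0.259, 0.966, -0.0]
wrist_force: [-0.2, -0.0, 1.1]
gripper_width: 0.0186
```

```bash
cat > st.py <<'E'
from bench import bot
from h import *
s=bot.state();q=s["tool_rot"];th=np.arctan2(-2*q[1]*q[2],1-2*q[1]**2)
print(s["clock"],"tool",s["tool_pos"].round(4),"yaw",np.degrees(th).round(1),"tip",(s["tool_pos"]+np.r_[.0755*np.cos(th),.0755*np.sin(th),-.0405]).round(4),"F",s["wrist_force"].round(1),"M",s["ft_torque"].round(2),s["gripper_width"],"q",s["joint_positions"].round(2))
E
python3 st.py
```

```text
14.15 tool [ 0.5333 -0.0816  0.0826] yaw 30.0 tip [ 0.5987 -0.0438  0.0421] F [-0.2 -0.   1.1] M [0.02 0.03 0.  ] 0.01856891209039293 q [ 0.21  0.28 -0.48  0.   -0.81 -1.26]
```

Request:
carry_out:
  series:
    - [[0,0,-0.1],[0,0,0],1]
    - [[0,0,-0.1],[0,0,0],1]
    - [[0,0,-0.1],[0,0,0],1]
    - [[0,0,-0.1],[0,0,0],1]
    - [[0,0,-0.1],[0,0,0],1]
    - [[0,0,-0.1],[0,0,0],1]
    - [[0,0,-0.1],[0,0,0],1]
    - [[0,0,-0.1],[0,0,0],1]

```text
clock: 14.82
tool_pos: [0.5332, -0.0816, 0.0814]
tool_rot: [0.0, -0.259, 0.966, -0.0]
wrist_force: [-0.1, -1.0, 2.0]
gripper_width: 0.0189
```

```bash
python3 st.py
```

```text
14.8167 tool [ 0.5332 -0.0816  0.0814] yaw 30.0 tip [ 0.5986 -0.0438  0.0409] F [-0.1 -1.   2. ] M [-0.   -0.27 -0.06] 0.01889465317340893 q [ 0.21  0.29 -0.48  0.   -0.8  -1.26]
```

Request:
carry_out:
  series:
    - [[0,0,1],[0,0,0],1]
    - [[0,0,3],[0,0,0],1]
    - [[0,0,5.5],[0,0,0],1]
    - [[0,0,5.5],[0,0,0],1]
    - [[0.3,3,5.5],[0,0,0],1]
    - [[0.5,6,5.5],[0,0,0],1]
    - [[0.7,8.3,5.5],[0,0,0],1]
    - [[0.7,8.3,4],[0,0,0],1]
    - [[0.7,8.3,3],[0,0,0],1]
    - [[0.7,8.3,3],[0,0,0],1]

```text
clock: 15.65
tool_pos: [0.5381, 0.0011, 0.1091]
tool_rot: [-0.002, -0.259, 0.966, 0.0]
wrist_force: [-1.2, 0.4, -2.4]
gripper_width: 0.0189
```

```bash
python3 st.py; python3 - <<'E'
from bench import bot
from h import *
S=bot.read_camera("side");s=bot.state()
q=s["tool_rot"];th=np.arctan2(-2*q[1]*q[2],1-2*q[1]**2);tip=s["tool_pos"]+np.r_[.0755*np.cos(th),.0755*np.sin(th),-.0405]
u,v=230,245
cv2.imwrite("pics/m6.png",cv2.resize(S["img"][v-50:v+50,u-50:u+50],(500,500),interpolation=cv2.INTER_CUBIC)[:,:,::-1])
for X in (tip,[.6062,.0393,.056]): print("crop px",(proj(S,X)-[u-50,v-50])*5)
E
```

```text
15.65 tool [0.5381 0.0011 0.1091] yaw 30.0 tip [0.6035 0.0389 0.0686] F [-1.2  0.4 -2.4] M [-0.04  0.1   0.02] 0.018936801967836602 q [ 0.37  0.25 -0.45 -0.   -0.87 -1.41]
crop px [250.52794226 241.64168622]
crop px [247.97295111 256.68759284]
```

View pics/m6.png

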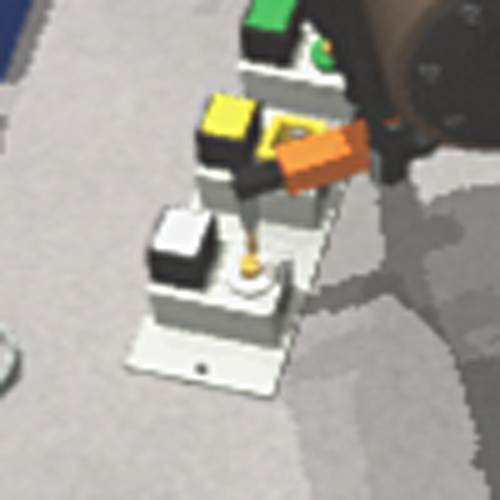

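Request:
carry_out:
  series:
    - [[0.2,0,-0.5],[0,0,0],1]
    - [[0.2,0,-0.9],[0,0,0],1]
    - [[0.2,0,-1.2],[0,0,0],1]
    - [[0.2,0,-1.4],[0,0,0],1]
    - [[0.2,0,-1.6],[0,0,0],1]
    - [[0.2,0,-1.6],[0,0,0],1]
    - [[0.2,0,-1.6],[0,0,0],1]

```text
clock: 16.28
tool_pos: [0.5421, 0.0012, 0.0955]
tool_rot: [0.0, -0.259, 0.966, -0.0]
wrist_force: [-0.2, -0.6, 0.8]
gripper_width: 0.0188
```

```bash
python3 st.py
```

```text
16.2833 tool [0.5421 0.0012 0.0955] yaw 30.0 tip [0.6075 0.039  0.055 ] F [-0.2 -0.6  0.8] M [-0.32  0.17 -0.03] 0.018811456683844506 q [ 0.36  0.27 -0.46  0.   -0.84 -1.41]
```

Request:
carry_out:
  series:
    - [[0,0,-0.2],[0,0,0],1]
    - [[0,0,-0.2],[0,0,0],1]
    - [[0,0,-0.2],[0,0,0],1]
    - [[0,0,-0.2],[0,0,0],1]
    - [[0,0,-0.2],[0,0,0],1]
    - [[0,0,-0.2],[0,0,0],1]
    - [[0,0,-0.2],[0,0,0],1]
    - [[0,0,-0.2],[0,0,0],1]

```text
clock: 16.95
tool_pos: [0.5423, 0.0015, 0.0934]
tool_rot: [0.0, -0.259, 0.966, -0.0]
wrist_force: [0.5, -0.9, 1.7]
gripper_width: 0.0185
```

```bash
python3 st.py
```

```text
16.95 tool [0.5423 0.0015 0.0934] yaw 30.0 tip [0.6076 0.0392 0.0529] F [ 0.5 -0.9  1.7] M [-0.51 -0.32 -0.11] 0.018486708560810774 q [ 0.36  0.27 -0.46  0.   -0.83 -1.41]
```

Request:
carry_out:
  series:
    - [[0,0,1],[0,0,0],1]
    - [[0,0,3],[0,0,0],1]
    - [[0,-1,4.5],[0,0,0],1]
    - [[-0.4,-5,4.5],[0,0,0],1]
    - [[-0.8,-9,4.5],[0,0,0],1]
    - [[-1.2,-13,4.5],[0,0,0],1]
    - [[-1.7,-16,4.5],[0,0,0],1]
    - [[-1.8,-16.9,4],[0,0,0],1]
    - [[-1.8,-16.9,3],[0,0,0],1]
    - [[-1.8,-16.9,2],[0,0,0],1]

```text
clock: 17.78
tool_pos: [0.524, -0.1678, 0.113]
tool_rot: [0.0, -0.258, 0.966, 0.0]
wrist_force: [-0.4, 0.1, -1.8]
gripper_width: 0.0188
```

Request:
carry_out:
  series:
    - [[0,0,0],[0,0,0],1]
    - [[0,0,0],[0,0,0],1]
    - [[0,0,0],[0,0,0],1]

```text
clock: 18.03
tool_pos: [0.5244, -0.1666, 0.1133]
tool_rot: [-0.0, -0.26, 0.966, 0.0]
wrist_force: [-0.4, 0.1, -0.9]
gripper_width: 0.019
```

```bash
python3 st.py
```

```text
18.0333 tool [ 0.5244 -0.1666  0.1133] yaw 30.1 tip [ 0.5897 -0.1287  0.0728] F [-0.4  0.1 -0.9] M [-0.02  0.   -0.  ] 0.019011636992973827 q [ 0.05  0.26 -0.42  0.   -0.89 -1.09]
```

Aligned to within 1 mm. Now down 20 mm onto the green pad, then hold.

Request:
carry_out:
  series:
    - [[0,0,-0.6],[0,0,0],1]
    - [[0,0,-1.1],[0,0,0],1]
    - [[0,0,-1.4],[0,0,0],1]
    - [[0,0,-1.6],[0,0,0],1]
    - [[0,0,-1.8],[0,0,0],1]
    - [[0,0,-2],[0,0,0],1]
    - [[0,0,-2],[0,0,0],1]
    - [[0,0,-2],[0,0,0],1]

```text
clock: 18.7
tool_pos: [0.5241, -0.1677, 0.0934]
tool_rot: [-0.0, -0.259, 0.966, -0.0]
wrist_force: [-0.9, 0.8, 1.8]
gripper_width: 0.0188
```

Request:
carry_out:
  series:
    - [[0,0,0],[0,0,0],1]
    - [[0,0,0],[0,0,0],1]
    - [[0,0,0],[0,0,0],1]
    - [[0,0,0],[0,0,0],1]
    - [[0,0,0],[0,0,0],1]

```text
clock: 19.12
tool_pos: [0.5241, -0.1676, 0.0934]
tool_rot: [0.0, -0.259, 0.966, -0.0]
wrist_force: [-0.4, 0.6, 0.8]
gripper_width: 0.0187
```

```bash
python3 st.py; python3 - <<'E'
from bench import bot
from h import *
c=bot.read_camera("wrist");S=bot.read_camera("side")
u,v=237,205
im=np.hstack([cv2.resize(S["img"][v-40:v+40,u-40:u+40],(400,400),interpolation=cv2.INTER_CUBIC),cv2.resize(c["img"],(400,400))])
cv2.imwrite("pics/m7.png",im[:,:,::-1])
E
```

```text
19.1167 tool [ 0.5241 -0.1676  0.0934] yaw 30.0 tip [ 0.5895 -0.1299  0.0529] F [-0.4  0.6  0.8] M [0.28 0.41 0.13] 0.018711201206795258 q [ 0.05  0.29 -0.44  0.   -0.84 -1.09]
```

View pics/m7.png

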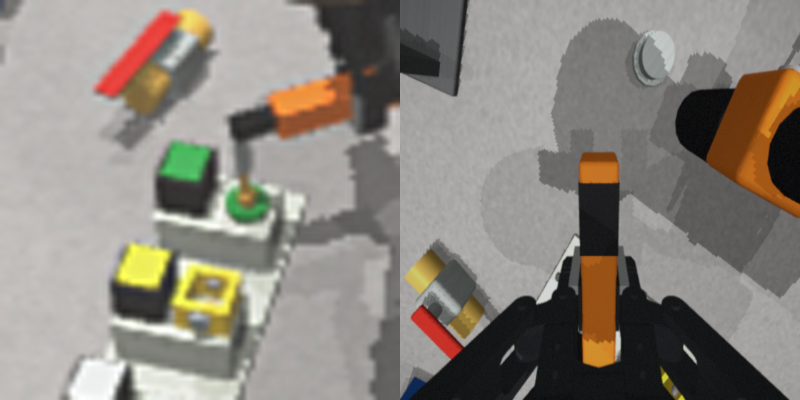

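The tip stands on the green pad (side crop at (245,200)), and the probe has not shifted in the grip. I'll hold a little longer, then lift and return.

Request:
carry_out:
  series:
    - [[0,0,0],[0,0,0],1]
    - [[0,0,0],[0,0,0],1]
    - [[0,0,2],[0,0,0],1]
    - [[0,0,5],[0,0,0],1]
    - [[0,-2,7.2],[0,0,-5],1]
    - [[-0.7,-6,7.2],[0,0,-10],1]
    - [[-1.6,-10,7.2],[0,0,-15],1]
    - [[-2.8,-14,7.2],[0,0,-19],1]
    - [[-3.6,-18,7.2],[0,0,-19],1]
    - [[-4,-19.9,7.2],[0,0,-19],1]

```text
clock: 20.05
tool_pos: [0.4829, -0.3701, 0.165]
tool_rot: [-0.0, -0.095, 0.995, -0.0]
wrist_force: [1.2, 0.7, -1.2]
gripper_width: 0.0183
```

Request:
carry_out:
  series:
    - [[0,0,-1],[0,0,0],1]
    - [[0,0,-2],[0,0,0],1]
    - [[0,0,-3],[0,0,0],1]
    - [[0,0,-3],[0,0,0],1]
    - [[0,0,-3],[0,0,0],1]

```text
clock: 20.47
tool_pos: [0.4839, -0.3655, 0.1343]
tool_rot: [-0.001, -0.097, 0.995, 0.0]
wrist_force: [0.5, 1.1, -0.1]
gripper_width: 0.0191
```

```bash
python3 st.py
```

```text
20.4667 tool [ 0.4839 -0.3655  0.1343] yaw 11.1 tip [ 0.558  -0.3509  0.0938] F [ 0.5  1.1 -0.1] M [ 0.03 -0.04  0.03] 0.01906466163862924 q [-0.33  0.33 -0.27 -0.   -0.97 -1.05]
```

Request:
carry_out:
  series:
    - [[0,-0.1,-2],[0,0,0],1]
    - [[0,-0.1,-4],[0,0,0],1]
    - [[0,-0.1,-5],[0,0,0],1]
    - [[0,-0.1,-6],[0,0,0],1]
    - [[0,-0.1,-6.6],[0,0,0],1]
    - [[0,-0.1,-7],[0,0,0],1]
    - [[0,-0.1,-7.2],[0,0,0],1]
    - [[0,-0.1,-7.3],[0,0,0],1]
    - [[0,-0.1,-7.3],[0,0,0],1]
    - [[0,-0.1,-7.3],[0,0,0],1]

```text
clock: 21.3
tool_pos: [0.4844, -0.3678, 0.0629]
tool_rot: [0.0, -0.096, 0.995, -0.0]
wrist_force: [0.4, 0.0, -0.6]
gripper_width: 0.019
```

```bash
python3 st.py
```

```text
21.3 tool [ 0.4844 -0.3678  0.0629] yaw 11.0 tip [ 0.5585 -0.3533  0.0224] F [ 0.4  0.  -0.6] M [-0.   -0.   -0.06] 0.019045733303217727 q [-0.33  0.41 -0.34  0.   -0.82 -1.05]
```

Still about 2 mm above the saddles, so lower 2 mm, release and lift.

Request:
carry_out:
  series:
    - [[0,0.1,-0.1],[0,0,0],1]
    - [[0,0.1,-0.2],[0,0,0],1]
    - [[0,0.1,-0.2],[0,0,0],1]
    - [[0,0.1,-0.2],[0,0,0],5]
    - [[0,0.1,-0.2],[0,0,0],5]
    - [[0,0.1,-0.2],[0,0,0],5]
    - [[0,0.1,-0.2],[0,0,0],5]
    - [[0,0.1,-0.2],[0,0,0],5]
    - [[0,0.1,-0.2],[0,0,0],5]

```text
clock: 22.05
tool_pos: [0.4841, -0.3666, 0.0603]
tool_rot: [0.0, -0.096, 0.995, -0.0]
wrist_force: [-0.4, -0.1, -0.3]
gripper_width: 0.05
```

Request:
carry_out:
  series:
    - [[0,0,1],[0,0,0],5]
    - [[0,0,3],[0,0,0],5]
    - [[0,0,6],[0,0,0],5]
    - [[0,0,9],[0,0,0],5]
    - [[0,0,12],[0,0,0],5]
    - [[0,0,13],[0,0,0],5]
    - [[0,0,13],[0,0,0],5]
    - [[0,0,13],[0,0,0],5]
    - [[0,0,13],[0,0,0],5]

```text
clock: 22.8
tool_pos: [0.4835, -0.3663, 0.1897]
tool_rot: [-0.0, -0.096, 0.995, 0.0]
wrist_force: [0.1, -0.1, -0.8]
gripper_width: 0.0496
```

```bash
python3 st.py; python3 - <<'E'
from bench import bot
from h import *
c=bot.read_camera("wrist");T=bot.read_camera("top")
for b in blobs(c,(3,120,60),(20,255,255),(220,100,330,330),60)[:3]: print(b[0],b[1], [plane(c,p,.092)[:2].round(4).tolist() for p in cv2.boxPoints(b[2])])
T0=pickle.load(open("pics/top1.pkl","rb"))
d=cv2.absdiff(T["img"],T0["img"]).max(2)
im=np.hstack([cv2.resize(T["img"],(560,420))[110:270,70:470],cv2.resize(c["img"],(400,300))[70:230]])
cv2.imwrite("pics/end.png",im[:,:,::-1])
E
```

```text
22.8 tool [ 0.4835 -0.3663  0.1897] yaw 11.0 tip [ 0.5576 -0.3518  0.1492] F [ 0.1 -0.1 -0.8] M [-0.01  0.01 -0.05] 0.049577984745473126 q [-0.33  0.28 -0.2  -0.   -1.09 -1.05]
2325 [277.3, 228.4] [[0.465, -0.3801], [0.4611, -0.3602], [0.537, -0.3444], [0.5412, -0.3663]]
410 [277.4, 138.0] [[0.4268, -0.3877], [0.423, -0.3681], [0.4327, -0.3661], [0.4365, -0.386]]
```

View pics/end.png

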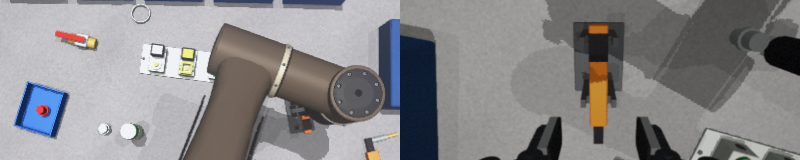

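The plug stands in the bin and the probe lies in both saddles within about 1 mm of where it started. Handing in.

```bash
python3 -c "
from bench import bot
print(bot.hand_in())"
```

```text
the job is handed in; nothing more can be done
None
```

I carried out the whole task in order and handed it in at 22.8 s of the allowed 72 s; the hand-in gives no verdict.

- **Plug:** I pulled it straight up out of the yellow socket and released it in the blue bin. It measured at (0.475, 0.359), with the bin's centre at (0.475, 0.358). The last top picture shows it standing there.
- **Contacts:** I touched yellow, then white, then green, holding each for at least half a second. The wrist force changed by about 2 to 3.5 N at each pad. From the arm pose, the tip was within about 2 mm of each pad's centre.
- **Probe:** It is back in both saddles of its rest. Its handle was measured within about 1.5 mm of where it started, and the gripper is open and clear above it.

**Disagreements:** One side picture, at the white pad, was off by about 2 pixels (roughly 4 mm). Tip and pad were shifted by the same amount, so I put it down to calibration. My first grip on the probe was about 10 mm too high, so I reopened and gripped again lower before lifting.

**Not checked:** I did not measure the bystanders again at the end. In the last pictures the spray, the nipple beside it, the clamp and one ball valve look in place, but the arm hid the regulator's area. I felt no unexpected contact during the moves.

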